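Wedge the whetstone tight in its holder with the meat pounder

ROBOT

A 7-joint arm with a two-finger parallel gripper is mounted at the origin on a cart in front of the work surface, level with it; the furniture and walls round the work are solid. World frame = base frame: x ahead of the robot, y to its left, z up, the work surface at z = 0. Lengths are in m, angles in degrees, forces in N, time in s.
With the tool pointing down it reaches from about 0.425 to 0.875 m from the base axis. Payload 4.7 kg.
Tool frame: the origin (TCP) lies at the very end of the fingers, on their centre line; the grasp point (between the pads) lies 19 mm behind it; z points along the fingers, y is the line along which they close (so a half turn about z gives the same grasp; the last joint's range is limited). The gripper opens to 87 mm and grips with 3 to 60 N. Pads are 19 mm wide; open, the fingers measure 117 mm over their backs; the gripper's body (75 mm by 190 mm) begins 51 mm behind the grasp point.
Start: joints at [-70.239, 18.392, -4.016, 83.108, 1.295, 78.541, -3.26], TCP at [0.211, 0.615, 0.223] pointing down, gripper open.
Joint ranges: [-163.93, 163.93], [-17.29, 119.83], [-79.2, 71.16], [3.27, 140.29], [-89.18, 269.18], [5.43, 117.66], [-154.24, 154.24]. Speed limits (degrees/s): [147.25, 147.25, 180, 180, 180, 180, 180].

INTERFACE

Orientations are given as a 3x3 rotation matrix whose columns are the frame's x, y, z axes.
In Python, from cell import telemetry, vision, ticket gives the robot as it stands. The module is installed in compiled form; this text tells all that it offers.
- The arm moves only by the tool step_arm, never from a script. Its argument "increments" is a list of rows, each a list of 4 numbers: the shift along the world's x, y, z in cm, then the turn about the world's z in degrees. A call has 1 to 12 rows; each row is the pose to reach, as a shift and turn from the pose commanded when the call began; what a row does not reach only later rows make up. A row lasts 1/12 s, in which the tool goes at most 41.7 mm and 7.16 degrees, less where a joint would pass 70% of its speed; a pose out of reach is approached as far as the arm can. A call with a gripper value outside its range is refused whole. "claw" is the closure in counts, from 0 (fully open) to 255 (shut), set as the call begins (left out, the last holds). The fingers move at their own pace and stop on an object; the grip force is fixed at half the most. Time passes only in rows, so rows that repeat a pose let the fingers close. It gives the time, the measured TCP pose, the force, the opening and the grip force at its end, in the units of the state.
- telemetry.sense(): the state, without advancing time (a new reading comes with each control period).
- vision.capture(name): name is "scene" or "top"; returns a dict with "image" (384x512x3 uint8, blue, green, red), "intrinsics" (3x3 intrinsics, pixels), "world_from_camera" (4x4, takes a point from camera to world coordinates). Camera axes: x right, y down, z forward; pixel columns grow to the right and rows downward; lengths in m; the calibration is good to about 2 mm. A picture is of the moment at which its call begins. There is no depth.
- ticket.job_done(): hands the job in; it is judged then, once.
The state is a dict: "time_s": time; "joints": joint angles; "dq": joint speeds; "tau": joint torques, N m; "tcp_pos": TCP position; "eef_rot": TCP orientation; "wrist_force": force on the tool from outside, world axes, zero at the start; "moment": the same for the moment, N m; "grip_width": finger opening in m; "grasp_force": force on a finger pad.
Only numpy, scipy, OpenCV 4.12 (cv2) and the standard library are available. Lean on these libraries where they do the work, as an engineer would, in place of code of your own. Each camera call takes 0.05 s, during which the arm holds its last target. There are 200 camera calls.

TASK

Lock the whetstone in its holder for sharpening: stand the loose wooden wedge loosely in the slot behind the holder's sliding jaw, sloping face against the sloping end block, let go of it, and then tap it down with the meat pounder until the stone is clamped tight and stays so. Tap gently, since a hard blow cracks the stone or splits the wedge, and keep the pounder off the stone. Finally stand the pounder upright on the worktop again and leave the things lying around where they are.

Things in the scene. Friction and masses are not known exactly. Their poses are not given: they have to be found in the camera images.
- holder: Wooden whetstone holder, fixed: board 320 x 86 mm, top 18 mm above the worktop. Origin: middle of the board at worktop height. x runs from the stop with a brass screw (-x end) past stone and jaw to the sloping end block (+x); z up. Two steel cheeks on the board, x = 63 to 149 mm, 45 mm apart inside, 61 outside, tops at 44 mm. The stop is set by hand, up to 1.5 mm off either way, unmeasured.
- slot_mouth (a point): Middle of the wedge slot's mouth, 44 mm above the worktop, 92.5 mm from the holder's origin along its +x. The slot lies between the jaw's upright face (-x side) and the end block's sloping face (8 mm to +x at the mouth, narrowing downwards 1 in 6). While the jaw is loose it is 15 to 18 mm wide (x) at the mouth, 45 mm across (y), open below down to the worktop.
- jaw: Wooden sliding jaw with a rubber face, between the cheeks, top at 44 mm. Its frame is the holder's, shifted by its travel: its wedge-side face lies 85.5 mm along +x from this origin, its stone face 55.5 mm. It starts pulled back and slides up to 12 mm along -x, towards the stone, against about 1 N of friction.
- stone: Two-layer whetstone, brown below and cream above, 180 x 60 x 30 mm, 0.65 kg, loose on the holder between stop and jaw with up to 4 mm of play along x. Its top is 48 mm above the worktop; origin: middle of its underside. It counts as tight when the jaw presses on it with more than 6 N after the pounder is lifted; over 40 N cracks it.
- wedge: Loose pale wooden wedge, 80 g, standing on its thin end: 52 mm tall (z), 40 wide (y), 14 thick at the foot, 22 at the head (x). Origin: middle of its foot. The -x face, 7 mm from the origin, is upright; the +x face slopes outward 1 in 6 going up, from 7 mm at the foot. In the slot its axes point as the holder's. It locks itself: once driven tight it stays.
- wedge_head (a point): Middle of the wedge's flat head, 52 mm above its foot. Pushed down, the wedge first meets a few newtons as jaw and stone slide to the stop (foot then 11 to 30 mm above the worktop, depending on the stop), then stiffens by about 2 N a millimetre. A steady push of 15 to 22 N clamps the stone; the grip then eases by a quarter or so in the next seconds. A push or blow over 28 N splits the wedge.
- pounder: Meat pounder, 0.45 kg: steel disc 64 mm across, 16 mm thick, standing flat on the worktop, with an upright black handle 26 mm across that reaches from 46 to 135 mm above the disc's underside. Origin: middle of the disc's underside; z along the handle. To be stood on its disc again at the end.
- pounder_grip (a point): Point on the axis of the pounder's handle to take it by, 100 mm above the disc's underside.
- timer: White digital kitchen timer, 78 x 52 x 14 mm, lying flat; bystander, origin under its middle.
- dish: Small square white porcelain dish with a ring lug, 96 x 118 x 13 mm; bystander, origin under its middle.
- scissors: Blue-handled scissors, 87 x 199 x 9 mm, lying flat; bystander, origin under the middle.
- tape_1: Roll of masking tape lying flat, 104 mm across, 25 mm high; bystander, origin under its middle.
- wedge_slope (a point): Middle of the wedge's sloping face, 26 mm above its foot and 11 mm from its axis on the +x side; faces the end block once in the slot.
Not all that is in view belongs to the job. What is shaped like the wedge but green or red is not meant. Leave any orange look-alike of the pounder alone.

How it is judged:
By the outcome, as a careful person would: the job done as asked, in the order asked, and still so for the second after the job is handed in, with the robot touching nothing.
It also fails if it takes over 64 s, if anything falls off the work surface, if the arm or the gripper's body presses on something with over 40 N, if the wrist force passes 120 N, or if a joint passes its speed limit or range.

## Working session

There is one attempt and no reset: what is moved stays moved. The work goes in short steps, Python scripts to look and compute and a tool call to move; the robot and the scene stay as the last step left them, time stands still between calls to the robot, and variables do not carry over. Pictures are saved under pics/ and viewed, at most 10 in all, crops included, and the job is handed in when it is done.

Besides the shell and the picture viewer there is one more tool, called after "Call:" by a JSON object that holds its "method" and its "body". step_arm: Moves the arm, as the interface text tells. Its arguments: {"type":"object","properties":{"increments":{"type":"array","items":{"type":"array","items":{"type":"number"}}},"claw":{"type":"number"}},"required":["increments"]}

```bash
mkdir -p pics; cat > h.py <<'E'
import numpy as np, cv2
from cell import telemetry, vision, ticket
def cap(n,f=None):
    d=vision.capture(n)
    if f: cv2.imwrite('pics/'+f+'.png',d['image']); np.savez('pics/'+f+'.npz',K=d['intrinsics'],T=d['world_from_camera'])
    return d
def load(f):
    z=np.load('pics/'+f+'.npz'); return z['K'],z['T']
def w(f,u,v,z):
    K,T=load(f); r=T[:3,:3]@np.linalg.solve(K,[u,v,1.]); o=T[:3,3]; return o+r*(z-o[2])/r[2]
def px(f,p):
    K,T=load(f); c=T[:3,:3].T@(np.array(p)-T[:3,3]); q=K@c; return q[:2]/q[2]
def crop(f,x0,y0,x1,y1,s,out):
    cv2.imwrite('pics/'+out+'.png',cv2.resize(cv2.imread('pics/'+f+'.png')[y0:y1,x0:x1],None,fx=s,fy=s,interpolation=cv2.INTER_CUBIC))
E
python3 - <<'E'
from h import *
np.set_printoptions(precision=4,suppress=True)
for n in('scene','top'):
    d=cap(n,n+'0'); print(d['intrinsics'],d['world_from_camera'])
print(telemetry.sense())
a=cv2.imread('pics/scene0.png');b=cv2.imread('pics/top0.png')
E
```

```text
[[493.7961   0.     250.7132]
 [  0.     493.7961 183.1463]
 [  0.       0.       1.    ]] [[ 0.5103 -0.6785  0.5284 -0.2172]
 [-0.8598 -0.3913  0.328  -0.4915]
 [-0.0157 -0.6218 -0.7831  1.1942]
 [ 0.      0.      0.      1.    ]]
[[499.2361   0.     246.7561]
 [  0.     499.2361 187.283 ]
 [  0.       0.       1.    ]] [[-0.0286 -0.9847  0.1717  0.2987]
 [-0.9996  0.0282 -0.0047  0.0107]
 [-0.0002 -0.1718 -0.9851  1.5331]
 [ 0.      0.      0.      1.    ]]
{'time_s': 0.1, 'joints': array([-70.2406,  18.434 ,  -4.0148,  83.167 ,   1.2949,  78.5423,
        -3.2614]), 'dq': array([ 0.0406, -0.1917, -0.06  , -0.1443,  0.0614,  0.0559, -0.0321]), 'tau': array([ -0.0002, -49.2567,  -0.4057, -31.34  ,  -0.0641,   0.0395,
         0.0001]), 'tcp_pos': array([0.211 , 0.6143, 0.2216]), 'eef_rot': array([[-0.9458,  0.3248, -0.0005],
       [ 0.3248,  0.9458, -0.0017],
       [-0.0001, -0.0017, -1.    ]]), 'wrist_force': array([ 0.3131, -0.5876, -0.2723]), 'moment': array([-0.019 ,  0.0045, -0.0282]), 'grasp_force': 0.0, 'grip_width': 0.08703626396088701}
```

View pics/top0.png

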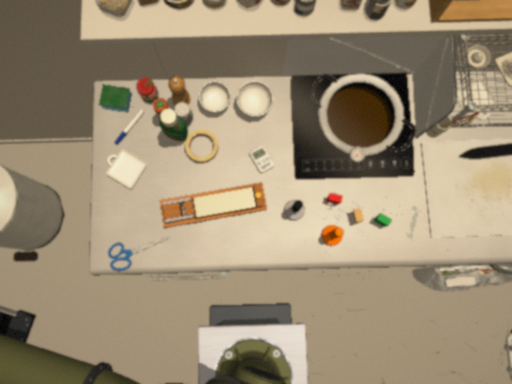

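View pics/scene0.png

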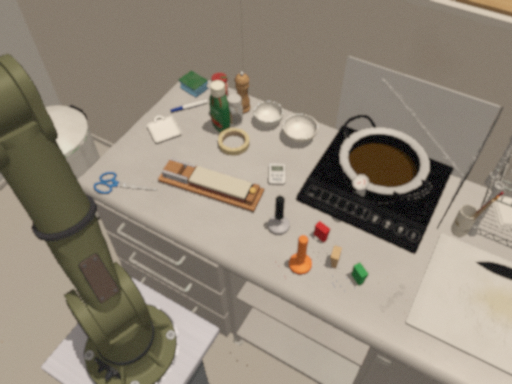

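Top view (up = +x, left = +y): the holder runs from about (161,213) to (266,195) with the brass screw at its right end. The pounder is at (293,209), the pale wedge at (356,215), with red at (334,199), green at (383,220) and the orange look-alike at (332,235). Next I'll enlarge these areas.

```bash
python3 - <<'E'
from h import *
a=cv2.imread('pics/top0.png')
A=cv2.resize(a[175:235,150:280],None,fx=6,fy=6,interpolation=cv2.INTER_CUBIC)
B=cv2.resize(a[190:230,280:410],None,fx=6,fy=6,interpolation=cv2.INTER_CUBIC)
cv2.imwrite('pics/c1.png',np.vstack([A,B[:230]]))
b=cv2.imread('pics/scene0.png')
A=cv2.resize(b[155:215,150:280],None,fx=6,fy=6,interpolation=cv2.INTER_CUBIC)
B=cv2.resize(b[190:290,255:385],None,fx=6,fy=6,interpolation=cv2.INTER_CUBIC)
cv2.imwrite('pics/c2.png',B)
E
```

```text
(no output)
```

View pics/c1.png

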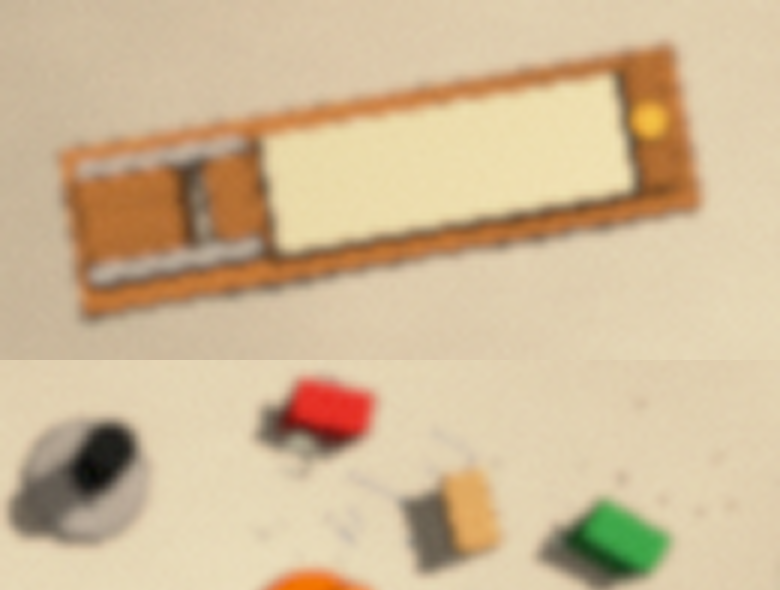

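View pics/c2.png

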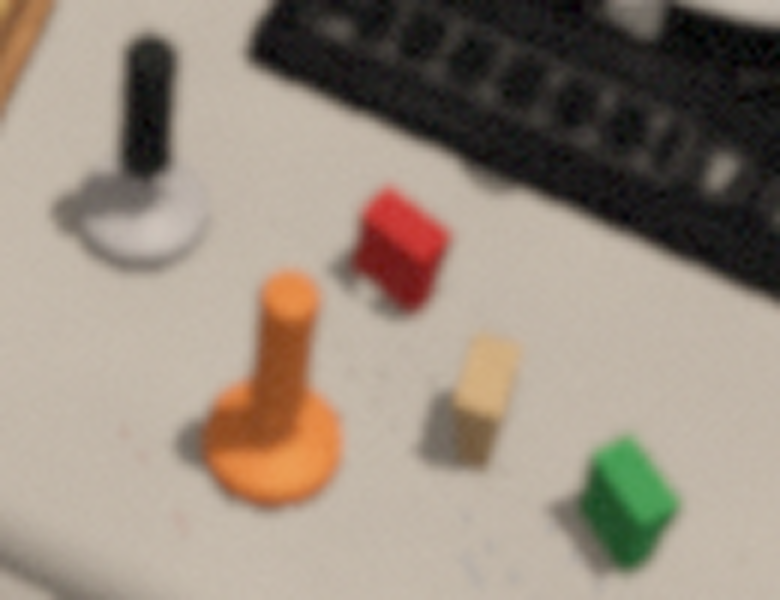

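The crops give clear holder corners and wedge head corners. In the scene crop the wedge's near end face runs (455,400), (497,420), (485,465), (460,455). I'll fit poses and check which side slopes.

```bash
cat > m.py <<'E'
from h import *
from scipy.optimize import least_squares
np.set_printoptions(precision=4,suppress=True)
c=lambda X,Y,x0,y0,s=6:(x0+(X+.5)/s-.5,y0+(Y+.5)/s-.5)
T=lambda X,Y:c(X,Y,150,175); B=lambda X,Y:c(X,Y-360,280,190); S=lambda X,Y:c(X,Y,255,190)
def R(a): return np.array([[np.cos(a),-np.sin(a),0],[np.sin(a),np.cos(a),0],[0,0,1]])
def fit(obs,x0):
    f=lambda p:np.concatenate([px(v,R(p[2])@np.array(m)+[p[0],p[1],0])-u for v,m,u in obs])
    r=least_squares(f,x0,loss='soft_l1'); return r.x,r.fun
# holder: +x points to image left (world +y)
H=[('top0',(.16,.043,.018),T(88,315)),('top0',(.16,-.043,.018),T(63,152)),('top0',(-.16,-.043,.018),T(668,47)),('top0',(-.16,.043,.018),T(698,207))]
if __name__=='__main__':
    for _,m,u in H: print(m,w('top0',*u,.018))
    p0=w('top0',*T(380,180),.018)
    x,r=fit(H,[p0[0],p0[1],1.4]);print('holder',x,np.degrees(x[2]),r)
    hd=[B(445,475),B(482,468),B(498,548),B(458,556)]; hs=[S(485,332),S(522,348),S(497,420),S(455,400)]
    print('head top',[w('top0',*u,.052)[:2] for u in hd]);print('head scene',[w('scene0',*u,.052)[:2] for u in hs])
    ctr=np.mean([w('top0',*u,.052) for u in hd],0);ctr2=np.mean([w('scene0',*u,.052) for u in hs],0);print(ctr,ctr2)
    print('pounder disc top',w('top0',*B(85,480),.016),'handletop',w('top0',*B(112,443),.135),'scene ht',w('scene0',*S(150,55),.133), w('scene0',*S(143,212),.014))
E
python3 m.py
```

```text
(0.16, 0.043, 0.018) [0.4473 0.2576 0.018 ]
(0.16, -0.043, 0.018) [0.5311 0.2703 0.018 ]
(-0.16, -0.043, 0.018) [ 0.5768 -0.0406  0.018 ]
(-0.16, 0.043, 0.018) [ 0.4935 -0.0531  0.018 ]
holder [0.5122 0.1085 1.7171] 98.38287623280164 [-0.9698  0.3262 -0.8898 -0.0884  0.9199 -0.4466  0.9597  0.1259]
head top [array([ 0.4826, -0.3142]), array([ 0.4856, -0.3328]), array([ 0.4454, -0.338 ]), array([ 0.442 , -0.3179])]
head scene [array([ 0.4853, -0.3175]), array([ 0.486 , -0.3352]), array([ 0.4471, -0.3408]), array([ 0.447 , -0.3207])]
[ 0.4639 -0.3257  0.052 ] [ 0.4664 -0.3285  0.052 ]
pounder disc top [ 0.4897 -0.1383  0.016 ] handletop [ 0.4919 -0.1401  0.135 ] scene ht [ 0.4917 -0.1411  0.133 ] [ 0.4878 -0.1436  0.014 ]
```

```bash
python3 - <<'E'
from m import *
hd=[B(445,475),B(482,468),B(498,548),B(458,556)]; hs=[S(485,332),S(522,348),S(497,420),S(455,400)]
# model: A: wedge +x ~ world -y ; B: +x ~ world +y
for name,a0,order in(('slope at -y',np.radians(-83),[(-.007,.02),(.015,.02),(.015,-.02),(-.007,-.02)]),('slope at +y',np.radians(97),[(.015,-.02),(-.007,-.02),(-.007,.02),(.015,.02)])):
    obs=[(v,(*o,.052),u) for v,us in(('top0',hd),('scene0',hs)) for o,u in zip(order,us)]
    s=-1 if order[2][1]>0 else 1
    f=[(-.007,-.02),(.007,-.02)] if s==1 else [(.007,.02),(-.007,.02)]
    obs+=[('scene0',(*f[0],0),S(460,455)),('scene0',(*f[1],0),S(485,465))]
    x,r=fit(obs,[.465,-.327,a0]); print(name,x,np.degrees(x[2]),np.sum(r**2),r[-4:])
E
```

```text
slope at -y [ 0.4656 -0.3239 -1.4414] -82.58881356882729 31.6958225286561 [-3.6969  0.929  -2.9105  1.039 ]
slope at +y [ 0.4665 -0.3313  1.6951] 97.12168587540882 15.952401635026979 [-1.0969  1.8642 -0.3043  2.0008]
```

Call:
{"method": "step_arm", "body": {"increments": [[4, -3, 0, -7], [8, -6, 0, -14], [12, -9, 0, -21], [16, -12, 0, -28], [20, -15, 0, -35], [24, -18, 0, -42], [27, -21, 0, -49], [28, -25, 0, -56], [28, -29, 0, -63], [28, -33, 0, -70], [28, -37, 0, -77], [28, -41, 0, -84]], "claw": 0}}

```text
time_s: 1.1
tcp_pos: [0.49, 0.2365, 0.2219]
eef_rot: [[0.231, 0.973, -0.001], [0.973, -0.231, -0.001], [-0.001, -0.0, -1.0]]
wrist_force: [1.0, -0.0, 0.2]
grip_width: 0.0868
grasp_force: 0.0
```

```bash
python3 - <<'E'
from m import *
ims=[]
for v,(x0,y0) in(('scene0',(322,238)),('top0',(345,200))):
    a=cv2.imread(f'pics/{v}.png')[y0:y0+34,x0:x0+26]
    a=cv2.resize(a,None,fx=15,fy=15,interpolation=cv2.INTER_CUBIC); row=[a]
    for p in([.4656,-.3239,-1.4414],[.4665,-.3313,1.6951]):
        b=a.copy()
        V=[(-.007,-.02,0),(.007,-.02,0),(.007,.02,0),(-.007,.02,0),(-.007,-.02,.052),(.015,-.02,.052),(.015,.02,.052),(-.007,.02,.052)]
        q=[tuple(int(t) for t in (px(v,R(p[2])@np.array(m)+[p[0],p[1],0])-[x0,y0]+.5)*15) for m in V]
        for i,j in [(0,1),(1,2),(2,3),(3,0),(4,5),(5,6),(6,7),(7,4),(0,4),(1,5),(2,6),(3,7)]: cv2.line(b,q[i],q[j],(255,0,0),1)
        row.append(b)
    ims.append(np.hstack(row))
o=np.vstack(ims);cv2.imwrite('pics/c3.png',cv2.resize(o,None,fx=.58,fy=.58,interpolation=cv2.INTER_AREA))
E
```

```text
(no output)
```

View pics/c3.png

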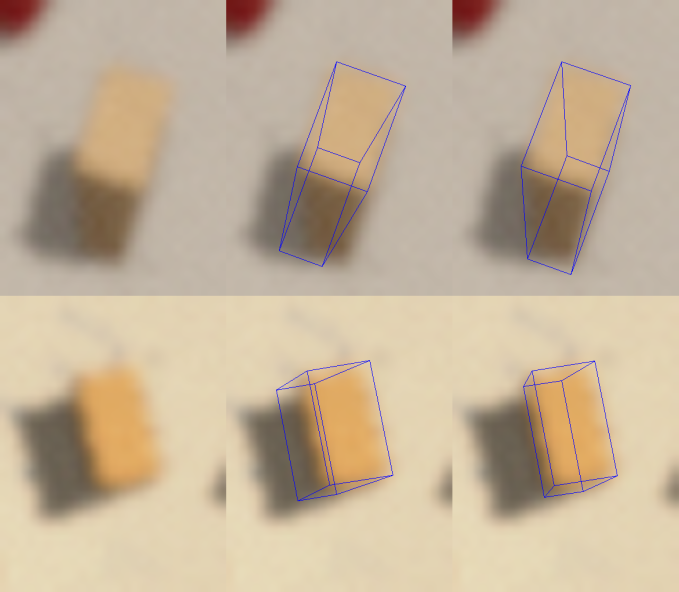

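The overlay settles it: the wedge's slope faces world +y, the same way as the holder. The wedge is at about (0.466, -0.331) and needs only a 1° turn. Moving to it now.

Call:
{"method": "step_arm", "body": {"increments": [[0, -4, 0, 5], [0, -8, 0, 10], [0, -12, 0, 15], [0, -16, 0, 20.5], [0, -20, 0, 20.5], [0, -24, 0, 20.5], [-0.5, -28, 0, 20.5], [-1, -32, 0, 20.5], [-1.5, -36, 0, 20.5], [-2, -40, 0, 20.5], [-2.4, -44, 0, 20.5], [-2.4, -48, 0, 20.5]]}}

```text
time_s: 2.1
tcp_pos: [0.4646, -0.2429, 0.2226]
eef_rot: [[-0.131, 0.991, 0.001], [0.991, 0.131, 0.001], [0.001, 0.001, -1.0]]
wrist_force: [1.6, -0.2, -0.2]
grip_width: 0.0871
grasp_force: 0.0
```

Call:
{"method": "step_arm", "body": {"increments": [[0, -4, 0, 0], [0, -7, -2, 0], [0, -8.4, -5, 0], [0, -8.5, -8, 0], [0, -8.5, -11, 0], [0, -8.5, -12, 0], [0, -8.5, -12, 0]]}}

```text
time_s: 2.68
tcp_pos: [0.4639, -0.3246, 0.0997]
eef_rot: [[-0.131, 0.991, -0.006], [0.991, 0.131, 0.002], [0.003, -0.005, -1.0]]
wrist_force: [0.6, -0.5, 0.3]
grip_width: 0.0869
grasp_force: 0.0
```

```bash
python3 - <<'E'
from m import *
s=telemetry.sense();print(s['tcp_pos'],s['eef_rot'][:,1],s['time_s'])
ims=[]
for v,(x0,y0) in(('scene',(300,200)),('top',(320,180))):
    cap(v,v+'1')
    a=cv2.imread(f'pics/{v}1.png')[y0:y0+80,x0:x0+66]
    a=cv2.resize(a,None,fx=6,fy=6,interpolation=cv2.INTER_CUBIC);ims.append(a)
cv2.imwrite('pics/c4.png',np.hstack(ims))
E
```

```text
[ 0.4639 -0.3246  0.0997] [ 0.9913  0.1313 -0.0053] 2.6833
```

View pics/c4.png

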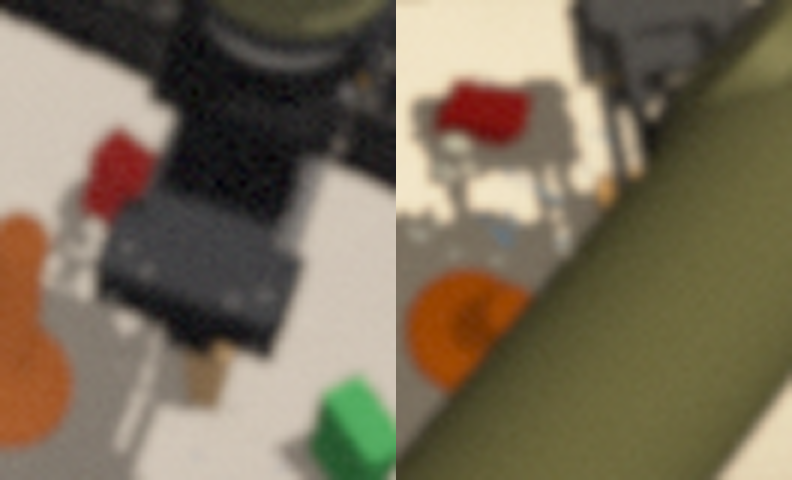

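The scene view shows the gripper centred over the pale wedge, clear of the orange pounder. Descending and grasping.

Call:
{"method": "step_arm", "body": {"increments": [[0.2, -0.3, -2.5, 0], [0.2, -0.3, -5, 0], [0.2, -0.3, -7, 0], [0.2, -0.3, -7.6, 0], [0.2, -0.3, -7.6, 0]]}}

```text
time_s: 3.2
tcp_pos: [0.4683, -0.3287, 0.0269]
eef_rot: [[-0.132, 0.991, -0.0], [0.991, 0.132, 0.0], [0.0, 0.0, -1.0]]
wrist_force: [0.0, -0.4, 0.2]
grip_width: 0.0868
grasp_force: 0.0
```

Call:
{"method": "step_arm", "body": {"increments": [[0, 0, 0, 0], [0, 0, 0, 0], [0, 0, 0, 0], [0, 0, 0, 0], [0, 0, 0, 0], [0, 0, 0, 0], [0, 0, 0, 0], [0, 0, 0, 0]], "claw": 255}}

```text
time_s: 3.87
tcp_pos: [0.4678, -0.329, 0.0266]
eef_rot: [[-0.131, 0.991, -0.0], [0.991, 0.131, 0.0], [0.0, -0.0, -1.0]]
wrist_force: [0.1, -0.8, -0.6]
grip_width: 0.0416
grasp_force: 0.2
```

Call:
{"method": "step_arm", "body": {"increments": [[0, 0, 0, 0], [0, 0, 0, 0], [0, 0, 0, 0]]}}

```text
time_s: 4.12
tcp_pos: [0.4677, -0.329, 0.0265]
eef_rot: [[-0.131, 0.991, -0.0], [0.991, 0.131, 0.0], [0.0, -0.0, -1.0]]
wrist_force: [-0.4, 0.5, 0.7]
grip_width: 0.0402
grasp_force: 30.0
```

Call:
{"method": "step_arm", "body": {"increments": [[0, 0, 1, 0], [0, 0, 4, 0], [0, 0, 8, 0], [0, 0, 12, 0], [0, 1, 16, 0], [0, 4, 16, 0], [0.2, 8, 16, 1.5], [0.4, 12, 16, 1.5], [0.6, 16, 16, 1.5], [0.8, 20, 16, 1.5], [1, 24, 16, 1.5], [1.2, 28, 16, 1.5]]}}

```text
time_s: 5.12
tcp_pos: [0.4797, -0.0474, 0.1875]
eef_rot: [[-0.157, 0.988, 0.002], [0.988, 0.157, 0.001], [0.001, 0.002, -1.0]]
wrist_force: [1.5, -0.4, -0.3]
grip_width: 0.0397
grasp_force: 30.0
```

Call:
{"method": "step_arm", "body": {"increments": [[0.3, 4, 0, -0.6], [0.6, 8, 0, -0.6], [0.9, 12, 0, -0.6], [1.2, 16, 0, -0.6], [1.5, 20, -1, -0.6], [1.8, 23.5, -4, -0.6], [1.9, 25, -7, -0.6], [1.9, 25, -9.5, -0.6], [1.9, 25, -10, -0.6], [1.9, 25, -10, -0.6]]}}

```text
time_s: 5.95
tcp_pos: [0.4977, 0.1997, 0.0852]
eef_rot: [[-0.146, 0.989, -0.003], [0.989, 0.146, -0.003], [-0.002, -0.003, -1.0]]
wrist_force: [0.7, -0.1, -0.8]
grip_width: 0.0399
grasp_force: 30.0
```

```bash
python3 - <<'E'
from m import *
s=telemetry.sense();print(s['tcp_pos'],s['eef_rot'],s['wrist_force'],s['time_s'])
ims=[]
for v,(x0,y0) in(('scene',(150,130)),('top',(145,170))):
    cap(v,v+'2')
    a=cv2.imread(f'pics/{v}2.png')[y0:y0+80,x0:x0+66]
    a=cv2.resize(a,None,fx=6,fy=6,interpolation=cv2.INTER_CUBIC);ims.append(a)
cv2.imwrite('pics/c5.png',np.hstack(ims))
E
```

```text
[0.4977 0.1997 0.0852] [[-0.1464  0.9892 -0.0031]
 [ 0.9892  0.1464 -0.0029]
 [-0.0025 -0.0035 -1.    ]] [ 0.6839 -0.1444 -0.7793] 5.95
```

View pics/c5.png

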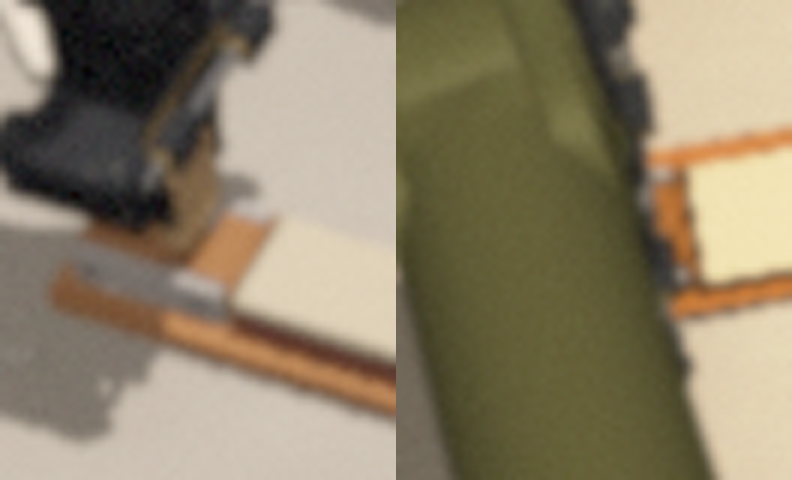

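Call:
{"method": "step_arm", "body": {"increments": [[0, 0, 0, 0], [0, 0, 0, 0], [0, 0, 0, 0]]}}

```text
time_s: 6.3
tcp_pos: [0.4999, 0.2009, 0.0881]
eef_rot: [[-0.146, 0.989, 0.002], [0.989, 0.146, 0.002], [0.001, 0.003, -1.0]]
wrist_force: [0.6, 0.0, -1.0]
grip_width: 0.0394
grasp_force: 30.0
```

```bash
python3 - <<'E'
from m import *
s=telemetry.sense();t=s['tcp_pos'];print(t,s['wrist_force'])
cap('scene','scene3')
x0,y0,S_=150,130,16
a=cv2.imread('pics/scene3.png')[148:183,165:205];x0,y0=165,148
a=cv2.resize(a,None,fx=S_,fy=S_,interpolation=cv2.INTER_CUBIC)
ax=np.radians(98.38);ex=np.array([np.cos(ax),np.sin(ax),0]);ey=np.array([-np.sin(ax),np.cos(ax),0]);H=np.array([.5122,.1085,0])
P=lambda p:tuple(int(q) for q in (px('scene3',p)-[x0,y0]+.5)*S_)
# holder: jaw top edges, cheeks
J=[H+ex*x+ey*y+[0,0,.044] for x,y in((.0555,-.0225),(.0855,-.0225),(.0855,.0225),(.0555,.0225))]
C=[H+ex*x+ey*y+[0,0,.044] for x,y in((.063,-.0305),(.149,-.0305),(.149,.0305),(.063,.0305))]
cv2.polylines(a,[np.array([P(p) for p in J])],True,(255,0,0),1);cv2.polylines(a,[np.array([P(p) for p in C])],True,(0,255,0),1)
O=t-ex*.0023-[0,0,.0265]
F=[O+ex*x+ey*y+[0,0,z] for x,y,z in((-.007,-.02,0),(.007,-.02,0),(.007,.02,0),(-.007,.02,0))]
G=[O+ex*x+ey*y+[0,0,z] for x,y,z in((-.007,-.02,.052),(.015,-.02,.052),(.015,.02,.052),(-.007,.02,.052))]
for q in(F,G): cv2.polylines(a,[np.array([P(p) for p in q])],True,(0,0,255),1)
for p,q in zip(F,G): cv2.line(a,P(p),P(q),(0,0,255),1)
cv2.imwrite('pics/c6.png',a)
E
```

```text
[0.4999 0.2009 0.0881] [ 0.6151  0.0275 -0.9742]
```

View pics/c6.png

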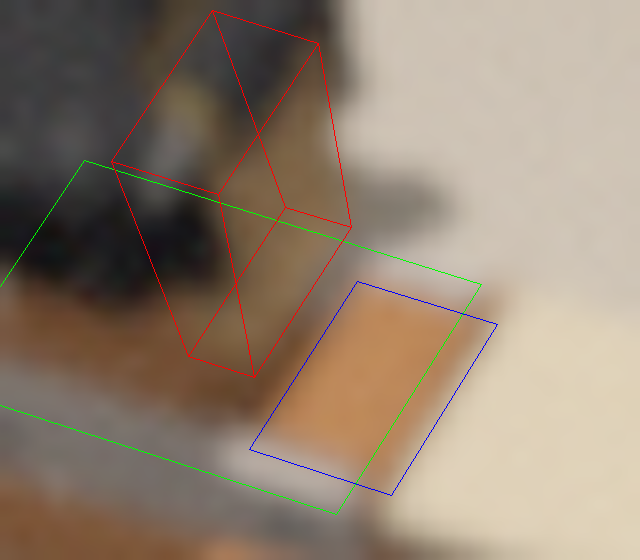

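The overlays match to about 2 mm. The wedge hangs about 2 mm to the jaw side. I'll descend to the jaw top, feel contact, then slide towards +x.

Call:
{"method": "step_arm", "body": {"increments": [[-0.1, 0, -0.6, 0], [-0.1, 0, -1.2, 0], [-0.1, 0, -1.5, 0], [-0.1, 0, -1.6, 0], [-0.1, 0, -1.6, 0], [-0.1, 0, -1.6, 0]]}}

```text
time_s: 6.85
tcp_pos: [0.4979, 0.2009, 0.0704]
eef_rot: [[-0.147, 0.989, -0.0], [0.989, 0.147, -0.0], [-0.0, -0.0, -1.0]]
wrist_force: [-0.5, -0.2, -0.4]
grip_width: 0.0399
grasp_force: 30.0
```

Call:
{"method": "step_arm", "body": {"increments": [[0, 0, -0.1, 0], [0, 0, -0.2, 0], [0, 0, -0.3, 0], [0, 0, -0.3, 0]]}}

```text
time_s: 7.18
tcp_pos: [0.4982, 0.2011, 0.0682]
eef_rot: [[-0.147, 0.989, 0.0], [0.989, 0.147, 0.0], [0.0, 0.0, -1.0]]
wrist_force: [-1.5, -0.7, 2.8]
grip_width: 0.0397
grasp_force: 30.0
```

Call:
{"method": "step_arm", "body": {"increments": [[0, 0.05, 0, 0], [0, 0.1, 0, 0], [0, 0.1, 0, 0]]}}

```text
time_s: 7.43
tcp_pos: [0.4984, 0.2017, 0.068]
eef_rot: [[-0.147, 0.989, 0.001], [0.989, 0.147, -0.0], [-0.0, 0.001, -1.0]]
wrist_force: [-0.1, -2.1, 5.3]
grip_width: 0.04
grasp_force: 30.0
```

Call:
{"method": "step_arm", "body": {"increments": [[0, 0.05, 0, 0], [0, 0.1, 0, 0], [0, 0.1, 0, 0]]}}

```text
time_s: 7.68
tcp_pos: [0.4978, 0.2027, 0.0671]
eef_rot: [[-0.147, 0.989, -0.0], [0.989, 0.147, -0.001], [-0.001, -0.0, -1.0]]
wrist_force: [0.8, -1.5, -0.4]
grip_width: 0.0397
grasp_force: 30.0
```

Dropped into the slot at the predicted position. Lowering further.

Call:
{"method": "step_arm", "body": {"increments": [[0, 0, -0.1, 0], [0, 0, -0.2, 0], [0, 0, -0.3, 0], [0, 0, -0.4, 0], [0, 0, -0.4, 0]]}}

```text
time_s: 8.1
tcp_pos: [0.4979, 0.2021, 0.0632]
eef_rot: [[-0.146, 0.989, -0.0], [0.989, 0.146, -0.001], [-0.001, -0.0, -1.0]]
wrist_force: [0.4, -4.2, -1.3]
grip_width: 0.0399
grasp_force: 30.0
```

Call:
{"method": "step_arm", "body": {"increments": [[0, 0, -0.1, 0], [0, 0, -0.2, 0], [0, 0, -0.3, 0], [0, 0, -0.3, 0]]}}

```text
time_s: 8.43
tcp_pos: [0.4983, 0.2018, 0.0606]
eef_rot: [[-0.146, 0.989, 0.001], [0.989, 0.146, -0.001], [-0.001, 0.0, -1.0]]
wrist_force: [1.0, -5.2, 2.0]
grip_width: 0.0398
grasp_force: 30.0
```

Call:
{"method": "step_arm", "body": {"increments": [[0, -0.05, -0.1, 0], [0, -0.1, -0.2, 0], [0, -0.1, -0.2, 0]]}}

```text
time_s: 8.68
tcp_pos: [0.4983, 0.2014, 0.0586]
eef_rot: [[-0.147, 0.989, 0.001], [0.989, 0.147, -0.0], [-0.001, 0.001, -1.0]]
wrist_force: [1.8, -4.7, 0.4]
grip_width: 0.04
grasp_force: 30.0
```

Call:
{"method": "step_arm", "body": {"increments": [[0, 0, 0, 0], [0, 0, 0, 0], [0, 0, 0, 0], [0, 0, 0, 0], [0, 0, 0, 0], [0, 0, 0, 0]], "claw": 120}}

```text
time_s: 9.18
tcp_pos: [0.4978, 0.2024, 0.0586]
eef_rot: [[-0.147, 0.989, -0.0], [0.989, 0.147, 0.0], [0.0, 0.0, -1.0]]
wrist_force: [0.6, 0.6, -0.6]
grip_width: 0.046
grasp_force: 0.0
```

Call:
{"method": "step_arm", "body": {"increments": [[0, 0, 1, 0], [0, 0, 3, 0], [0, 0, 6, 0], [0, 0, 10, 0], [0, 0, 13, 0], [0, -2, 15, 0], [0, -5, 15, 0], [0, -9, 15, 0], [0, -13, 15, 0], [0, -17, 15, 0], [0, -21, 15, 0], [0, -25, 15, 0]], "claw": 0}}

```text
time_s: 10.18
tcp_pos: [0.4976, -0.0499, 0.2096]
eef_rot: [[-0.147, 0.989, 0.002], [0.989, 0.147, 0.001], [0.001, 0.002, -1.0]]
wrist_force: [0.8, 0.3, 0.3]
grip_width: 0.0868
grasp_force: 0.0
```

```bash
python3 - <<'E'
from m import *
s=telemetry.sense();print(s['tcp_pos'],s['eef_rot'][:,1],s['time_s'])
ims=[]
for v,(x0,y0) in(('scene',(150,140)),('top',(150,165))):
    cap(v,v+'4')
    a=cv2.imread(f'pics/{v}4.png')[y0:y0+70,x0:x0+65]
    ims.append(cv2.resize(a,None,fx=6,fy=6,interpolation=cv2.INTER_CUBIC))
cv2.imwrite('pics/c7.png',np.hstack(ims))
E
```

```text
[ 0.4976 -0.0499  0.2096] [0.9892 0.1469 0.0017] 10.1833
```

View pics/c7.png

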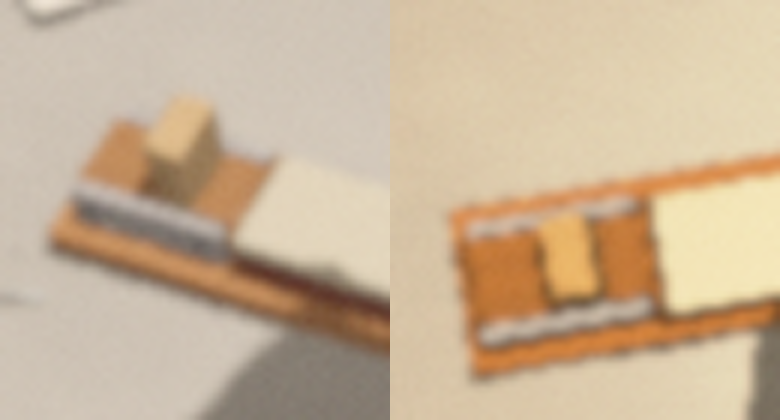

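The wedge stands upright and free in the slot. Next, the pounder.

Call:
{"method": "step_arm", "body": {"increments": [[-0.3, -4, 0, 0], [-0.7, -8, 0, 0], [-0.7, -9.1, -1, 0], [-0.7, -9.1, -4, 0], [-0.7, -9.1, -8, 0], [-0.7, -9.1, -11, 0], [-0.7, -9.1, -12.6, 0], [-0.7, -9.1, -12.8, 0], [-0.7, -9.1, -12.8, 0]]}}

```text
time_s: 11.03
tcp_pos: [0.4906, -0.1387, 0.0804]
eef_rot: [[-0.147, 0.989, -0.001], [0.989, 0.147, -0.0], [0.0, -0.001, -1.0]]
wrist_force: [0.4, -0.3, 0.5]
grip_width: 0.087
grasp_force: 0.0
```

Call:
{"method": "step_arm", "body": {"increments": [[0, 0, 0, 0], [0, 0, 0, 0], [0, 0, 0, 0], [0, 0, 0, 0], [0, 0, 0, 0], [0, 0, 0, 0], [0, 0, 0, 0], [0, 0, 0, 0], [0, 0, 0, 0], [0, 0, 0, 0], [0, 0, 0, 0], [0, 0, 0, 0]], "claw": 255}}

```text
time_s: 12.03
tcp_pos: [0.4907, -0.1391, 0.0805]
eef_rot: [[-0.147, 0.989, -0.0], [0.989, 0.147, -0.0], [0.0, -0.0, -1.0]]
wrist_force: [0.1, -0.2, -0.2]
grip_width: 0.0261
grasp_force: 30.0
```

```bash
python3 - <<'E'
from m import *
ax=np.radians(98.38);ex=np.array([np.cos(ax),np.sin(ax),0]);ey=np.array([-np.sin(ax),np.cos(ax),0]);H=np.array([.5122,.1085,0])
for q in((540,222),(590,215),(600,295),(550,305)):
    p=w('top4',*c(q[0]-390,q[1],150,165),.084); print(p,(p-H)@ex,(p-H)@ey)
s=telemetry.sense();print(s['tcp_pos'],s['wrist_force'],s['grip_width'])
E
```

```text
[0.5148 0.2165 0.084 ] 0.10649271625548437 -0.018312935490609184
[0.5176 0.1921 0.084 ] 0.08190664001144167 -0.017477872809970613
[0.4781 0.1875 0.084 ] 0.08310782499084224 0.022252100914168516
[0.4739 0.2118 0.084 ] 0.10780015966734757 0.022855547636789625
[ 0.4907 -0.1391  0.0805] [ 0.147  -0.2026 -0.1994] 0.026123783718674003
```

Pounder gripped. Lift and carry over the wedge.

Call:
{"method": "step_arm", "body": {"increments": [[0, 0, 1, 0], [0, 0, 4, 0], [0, 0, 8, 0], [0, 0, 11.5, 0], [0, 2, 12, 0], [0, 5, 12, 0], [0, 9, 12, 0], [0.1, 13, 12, 0], [0.2, 17, 12, 0], [0.3, 21, 12, 0], [0.4, 25, 12, 0], [0.5, 28, 12, 0]]}}

```text
time_s: 13.03
tcp_pos: [0.4947, 0.1449, 0.2005]
eef_rot: [[-0.15, 0.989, -0.001], [0.989, 0.15, 0.001], [0.001, -0.001, -1.0]]
wrist_force: [-0.2, 0.6, -4.5]
grip_width: 0.0257
grasp_force: 30.0
```

Call:
{"method": "step_arm", "body": {"increments": [[0.1, 3, 0, 0], [0.1, 5, 0, 0], [0.1, 6, 0, 0], [0.1, 6.4, 0, 0], [0.1, 6.4, 0, 0], [0.1, 6.4, 0, 0], [0.1, 6.4, 0, 0]]}}

```text
time_s: 13.62
tcp_pos: [0.4973, 0.2026, 0.2007]
eef_rot: [[-0.144, 0.99, 0.0], [0.99, 0.144, -0.001], [-0.001, -0.0, -1.0]]
wrist_force: [-0.1, -1.7, -4.3]
grip_width: 0.0258
grasp_force: 30.0
```

```bash
python3 - <<'E'
from m import *
s=telemetry.sense();print(s['tcp_pos'],s['wrist_force'],s['grip_width'],s['time_s'])
v='scene';x0,y0=130,100
cap(v,v+'5')
a=cv2.imread(f'pics/{v}5.png')[y0:y0+100,x0:x0+110]
cv2.imwrite('pics/c8.png',cv2.resize(a,None,fx=6,fy=6,interpolation=cv2.INTER_CUBIC))
E
```

```text
[0.4973 0.2026 0.2007] [-0.13   -1.7221 -4.2943] 0.025794774228974884 13.6167
```

View pics/c8.png

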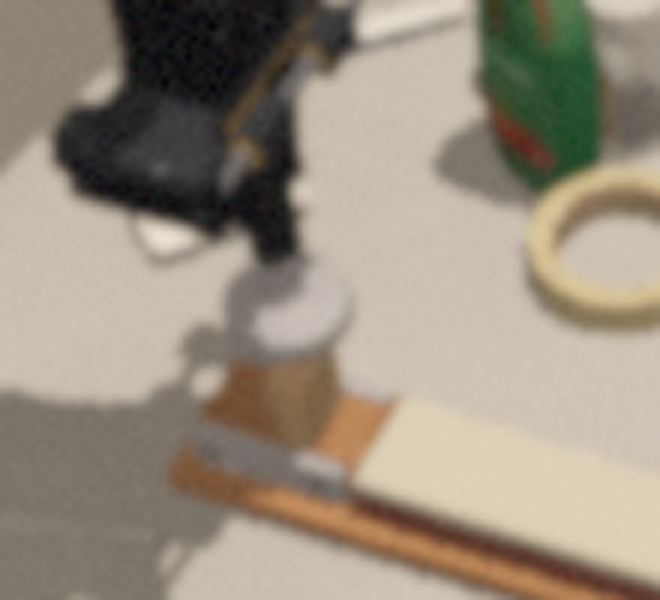

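The disc is right above the wedge head. Lowering slowly.

Call:
{"method": "step_arm", "body": {"increments": [[0, 0.1, -1, 0], [0, 0.1, -2, 0], [0, 0.1, -2.8, 0], [0, 0.1, -3.1, 0], [0, 0.1, -3.2, 0], [0, 0.1, -3.2, 0]]}}

```text
time_s: 14.17
tcp_pos: [0.4967, 0.2058, 0.168]
eef_rot: [[-0.147, 0.989, -0.001], [0.989, 0.147, -0.001], [-0.001, -0.001, -1.0]]
wrist_force: [0.5, -0.5, -3.4]
grip_width: 0.0256
grasp_force: 30.0
```

Call:
{"method": "step_arm", "body": {"increments": [[0, 0, -0.1, 0], [0, 0, -0.2, 0], [0, 0, -0.3, 0], [0, 0, -0.4, 0], [0, 0, -0.5, 0], [0, 0, -0.5, 0]]}}

```text
time_s: 14.67
tcp_pos: [0.497, 0.206, 0.1636]
eef_rot: [[-0.147, 0.989, 0.0], [0.989, 0.147, 0.0], [0.0, 0.0, -1.0]]
wrist_force: [-0.3, 0.7, -3.9]
grip_width: 0.0256
grasp_force: 30.0
```

Call:
{"method": "step_arm", "body": {"increments": [[0, 0, -0.1, 0], [0, 0, -0.2, 0], [0, 0, -0.3, 0], [0, 0, -0.3, 0]]}}

```text
time_s: 15.0
tcp_pos: [0.4974, 0.2059, 0.1613]
eef_rot: [[-0.147, 0.989, 0.001], [0.989, 0.147, 0.0], [0.0, 0.001, -1.0]]
wrist_force: [-0.4, -0.1, 2.1]
grip_width: 0.0259
grasp_force: 30.0
```

Call:
{"method": "step_arm", "body": {"increments": [[0, 0, -0.1, 0], [0, 0, -0.2, 0], [0, 0, -0.2, 0], [0, 0, -0.2, 0]]}}

```text
time_s: 15.33
tcp_pos: [0.4977, 0.2058, 0.16]
eef_rot: [[-0.147, 0.989, 0.002], [0.989, 0.147, 0.001], [0.0, 0.002, -1.0]]
wrist_force: [-1.3, -1.3, 6.0]
grip_width: 0.026
grasp_force: 30.0
```

Call:
{"method": "step_arm", "body": {"increments": [[0, 0, -0.1, 0], [0, 0, -0.2, 0], [0, 0, -0.2, 0], [0, 0, -0.2, 0]]}}

```text
time_s: 15.67
tcp_pos: [0.4981, 0.2058, 0.1589]
eef_rot: [[-0.147, 0.989, 0.002], [0.989, 0.147, 0.001], [0.001, 0.003, -1.0]]
wrist_force: [-1.3, -2.3, 11.3]
grip_width: 0.0258
grasp_force: 30.0
```

Call:
{"method": "step_arm", "body": {"increments": [[0, 0, -0.05, 0], [0, 0, -0.1, 0], [0, 0, -0.1, 0], [0, 0, -0.1, 0]]}}

```text
time_s: 16.0
tcp_pos: [0.4982, 0.2059, 0.1586]
eef_rot: [[-0.147, 0.989, 0.003], [0.989, 0.147, 0.001], [0.001, 0.003, -1.0]]
wrist_force: [-3.7, -2.2, 14.7]
grip_width: 0.0259
grasp_force: 30.0
```

Call:
{"method": "step_arm", "body": {"increments": [[0, 0, -0.03, 0], [0, 0, -0.03, 0], [0, 0, -0.03, 0], [0, 0, -0.03, 0], [0, 0, -0.03, 0], [0, 0, -0.03, 0]]}}

```text
time_s: 16.5
tcp_pos: [0.4983, 0.2059, 0.1585]
eef_rot: [[-0.147, 0.989, 0.003], [0.989, 0.147, 0.001], [0.001, 0.003, -1.0]]
wrist_force: [-3.7, -2.2, 15.9]
grip_width: 0.0255
grasp_force: 30.0
```

About 20 N reached. Lift, let the grip ease, then tap again.

Call:
{"method": "step_arm", "body": {"increments": [[0, 0, 0.2, 0], [0, 0, 0.6, 0], [0, 0, 1, 0], [0, 0, 1, 0], [0, 0, 1, 0], [0, 0, 1, 0], [0, 0, 1, 0], [0, 0, 1, 0], [0, 0, 1, 0], [0, 0, 1, 0], [0, 0, 1, 0], [0, 0, 1, 0]]}}

```text
time_s: 17.5
tcp_pos: [0.4969, 0.206, 0.1653]
eef_rot: [[-0.147, 0.989, 0.0], [0.989, 0.147, -0.0], [-0.0, 0.0, -1.0]]
wrist_force: [-1.2, 0.3, -4.4]
grip_width: 0.026
grasp_force: 30.0
```

Call:
{"method": "step_arm", "body": {"increments": [[0, 0, 0, 0], [0, 0, 0, 0], [0, 0, 0, 0], [0, 0, 0, 0], [0, 0, 0, 0], [0, 0, 0, 0], [0, 0, 0, 0], [0, 0, 0, 0], [0, 0, 0, 0], [0, 0, 0, 0], [0, 0, 0, 0], [0, 0, 0, 0]]}}

```text
time_s: 18.5
tcp_pos: [0.4969, 0.206, 0.1653]
eef_rot: [[-0.147, 0.989, 0.0], [0.989, 0.147, -0.0], [-0.0, 0.0, -1.0]]
wrist_force: [-0.0, 0.6, -4.4]
grip_width: 0.026
grasp_force: 30.0
```

Call:
{"method": "step_arm", "body": {"increments": [[0, 0, -0.2, 0], [0, 0, -0.4, 0], [0, 0, -0.5, 0], [0, 0, -0.6, 0], [0, 0, -0.7, 0], [0, 0, -0.7, 0]]}}

```text
time_s: 19.0
tcp_pos: [0.4969, 0.206, 0.1586]
eef_rot: [[-0.147, 0.989, -0.0], [0.989, 0.147, 0.0], [0.0, -0.0, -1.0]]
wrist_force: [-1.2, 0.0, -1.0]
grip_width: 0.026
grasp_force: 30.0
```

Call:
{"method": "step_arm", "body": {"increments": [[0, 0, -0.1, 0], [0, 0, -0.2, 0], [0, 0, -0.25, 0], [0, 0, -0.25, 0]]}}

```text
time_s: 19.33
tcp_pos: [0.4973, 0.2061, 0.1584]
eef_rot: [[-0.147, 0.989, 0.001], [0.989, 0.147, 0.001], [0.001, 0.001, -1.0]]
wrist_force: [-4.5, -1.9, 11.7]
grip_width: 0.0259
grasp_force: 30.0
```

Call:
{"method": "step_arm", "body": {"increments": [[0, 0, -0.05, 0], [0, 0, -0.08, 0], [0, 0, -0.08, 0], [0, 0, -0.08, 0], [0, 0, -0.08, 0], [0, 0, -0.08, 0]]}}

```text
time_s: 19.83
tcp_pos: [0.4974, 0.2062, 0.1583]
eef_rot: [[-0.147, 0.989, 0.001], [0.989, 0.147, 0.002], [0.002, 0.001, -1.0]]
wrist_force: [-4.7, -2.0, 15.2]
grip_width: 0.0259
grasp_force: 30.0
```

Tight: only 0.2 mm of movement for about 16 N. Returning the pounder.

Call:
{"method": "step_arm", "body": {"increments": [[0, 0, 0.2, 0], [0, 0, 0.8, 0], [0, 0, 2, 0], [0, 0, 4, 0], [0, 0, 5, 0], [0, -2, 5, 0], [0, -5, 5, 0], [-0.1, -9, 5, 0], [-0.2, -13, 5, 0], [-0.3, -17, 5, 0], [-0.4, -21, 5, 0], [-0.5, -25, 5, 0]]}}

```text
time_s: 20.83
tcp_pos: [0.4918, -0.0459, 0.2055]
eef_rot: [[-0.147, 0.989, 0.001], [0.989, 0.147, 0.001], [0.0, 0.002, -1.0]]
wrist_force: [1.0, -0.2, -3.9]
grip_width: 0.0256
grasp_force: 30.0
```

Call:
{"method": "step_arm", "body": {"increments": [[0, -4, 0, 0], [0, -7, 0, 0], [0, -9, -1, 0], [0, -9.5, -4, 0], [0, -9.5, -8, 0], [0, -9.5, -10.5, 0], [0, -9.5, -11.2, 0], [0, -9.5, -11.2, 0], [0, -9.5, -11.2, 0]]}}

```text
time_s: 21.58
tcp_pos: [0.4929, -0.1393, 0.0942]
eef_rot: [[-0.147, 0.989, 0.002], [0.989, 0.147, -0.001], [-0.001, 0.001, -1.0]]
wrist_force: [0.3, -0.6, -3.9]
grip_width: 0.026
grasp_force: 30.0
```

Call:
{"method": "step_arm", "body": {"increments": [[0, 0, -0.5, 0], [0, 0, -0.9, 0], [0, 0, -1.1, 0], [0, 0, -1.2, 0], [0, 0, -1.3, 0], [0, 0, -1.3, 0], [0, 0, -1.3, 0]]}}

```text
time_s: 22.17
tcp_pos: [0.4922, -0.139, 0.0805]
eef_rot: [[-0.147, 0.989, 0.001], [0.989, 0.147, 0.0], [0.0, 0.001, -1.0]]
wrist_force: [-0.8, 1.2, 0.9]
grip_width: 0.0258
grasp_force: 30.0
```

Call:
{"method": "step_arm", "body": {"increments": [[0, 0, -0.05, 0], [0, 0, -0.1, 0], [0, 0, -0.1, 0], [0, 0, -0.1, 0]]}}

```text
time_s: 22.5
tcp_pos: [0.4923, -0.1391, 0.0805]
eef_rot: [[-0.147, 0.989, 0.001], [0.989, 0.147, 0.001], [0.001, 0.001, -1.0]]
wrist_force: [-3.9, 0.2, 8.7]
grip_width: 0.0258
grasp_force: 30.0
```

Standing on the worktop. Release and go up.

Call:
{"method": "step_arm", "body": {"increments": [[0, 0, 0.1, 0], [0, 0, 0.1, 0], [0, 0, 0.1, 0], [0, 0, 0.1, 0], [0, 0, 0.1, 0], [0, 0, 0.1, 0], [0, 0, 0.1, 0], [0, 0, 0.1, 0]], "claw": 0}}

```text
time_s: 23.17
tcp_pos: [0.4919, -0.139, 0.0799]
eef_rot: [[-0.147, 0.989, 0.0], [0.989, 0.147, -0.0], [-0.0, 0.0, -1.0]]
wrist_force: [0.0, -0.0, -0.6]
grip_width: 0.0716
grasp_force: 0.0
```

Call:
{"method": "step_arm", "body": {"increments": [[0, 0, 1, 0], [0, 0, 3, 0], [0, 0, 6, 0], [0, 0, 10, 0], [0, 0, 13, 0], [0, 0, 15, 0], [0, -3, 16, 0], [0, -6, 16, 0], [0, -9, 16, 0], [0, -11, 16, 0], [0, -11, 16, 0]]}}

```text
time_s: 24.08
tcp_pos: [0.4904, -0.2547, 0.2412]
eef_rot: [[-0.139, 0.99, 0.001], [0.99, 0.139, -0.004], [-0.004, 0.0, -1.0]]
wrist_force: [-0.6, -0.1, 0.8]
grip_width: 0.0868
grasp_force: 0.0
```

```bash
python3 - <<'E'
from m import *
ims=[]
for v,(x0,y0) in(('scene',(150,130)),('top',(150,165))):
    cap(v,v+'6')
    a=cv2.imread(f'pics/{v}6.png')[y0:y0+150,x0:x0+160] if v=='scene' else cv2.imread(f'pics/{v}6.png')[130:280,150:310]
    ims.append(cv2.resize(a,None,fx=2.5,fy=2.5,interpolation=cv2.INTER_CUBIC))
cv2.imwrite('pics/c9.png',np.hstack(ims))
E
```

```text
(no output)
```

View pics/c9.png

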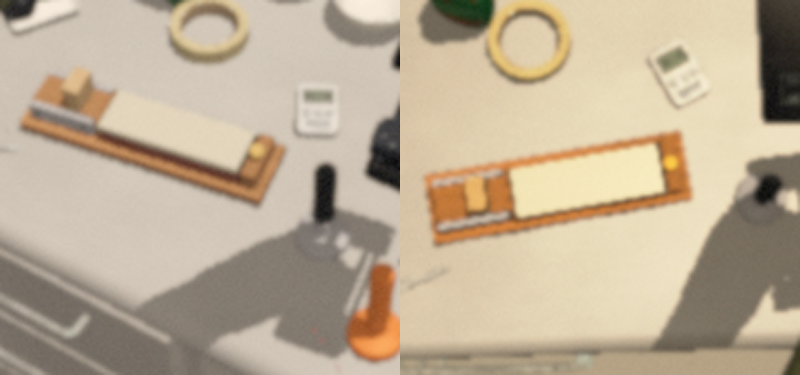

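The wedge is down in the slot, the stone sits against the stop with no visible gap, and the pounder stands upright. Handing in.

```bash
python3 -c "
from cell import ticket
print(ticket.job_done())"
```

```text
the job is handed in; nothing more can be done
None
```

I handed the job in at about 24 s of the 64 s allowed: the wedge was driven twice to about 20 N and barely moved the second time, which points to a tight stone, though I could not measure the jaw's grip itself; the pounder stands upright about where it was, and the bystanders were not touched.

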